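# Open a specimen cell: pry out its split retaining ring and take off the cover

### The job

Open the specimen cell: with the tip of the pick under the tab end of the split retaining ring, lift that end out of its groove until it stands on the two sprung catches, and lay the pick back on the bench clear of the cell. Then take the ring by its tab, lay it flat in the grey parts tray, and lift the cover off by its knob and set it, knob up, squarely on top of the ring in the tray. Leave the two black specimen mounts and the marker where they are.

Things in the scene. Friction and masses are not known exactly. Their poses are not given: they have to be found in the camera images.
- cell: Round aluminium specimen cell, bolted down: foot 120 mm across, 8 mm high; body 107 mm across, rim 44 mm above the bench, bore 86 mm. Origin: on its axis at bench level; z up; +x points out through the pry notch: a cut 22 mm wide in the outside of the rim, open outward and upward, floor 22 mm above the bench, back wall 47.5 mm from the axis. The catches' blocks beside it are up to 57 mm high.
- catch_left (a joint): Slide (m, 0 = forward, grows outward) of the sprung catch on the rim, 30 degrees to the +y side of the cell's +x. Its nose reaches 3.5 mm over the ring, bevelled below, flat on top (50 mm above the bench). It yields to the ring rising from below, then springs back under it and carries it. Both catches together: 2 to 5 N of lift at the tab.
- catch_right (a joint): The same catch on the -y side of the cell's +x.
- retaining_ring: Dark steel split ring, 84 mm outside, 73 mm inside, band 4 mm thick, 50 g. Origin: centre of its underside; z its axis; +x to the tab; 10 mm gap on the -y side of the tab. Starts flush in the groove of the cell's rim, underside 40 mm above the bench, tab in the pry notch. Pried up, it stays tilted 8 degrees on the catches, tab 12 mm higher, far side in the groove; it then lifts out freely.
- ring_tab (a point): Pull tab on one end of the ring, pointing outward to 60 mm from the ring's axis, 12 mm wide (ring's y), 5 mm thick; tab and band together measure 23.5 mm radially (36.5 to 60 mm). The point: on the tab's underside, 54 mm from the ring's axis; axes as the ring's. Under the seated tab is the free space of the pry notch, 22 to 40 mm above the bench, 47.5 mm from the axis and outward.
- cover: Round steel cover, 83 mm across, rim 18 mm high, 160 g, lying in the cell's bore under the ring, underside 22 mm above the bench. Black knob in its middle: head 18 mm across, 10 to 22 mm above the cover's underside; round it the cover's floor (4 mm thick) is free out to 36 mm from the axis. Origin: centre of the underside; z up.
- pick: Straight pick lying on the bench, 130 mm long, 60 g: wooden handle 70 mm long (x -35 to 35 mm), 14 mm wide (y), 18 mm high, then a thin steel shank (6 mm) to a flat tip. Origin: under the middle of the handle, at its underside; +x points to the tip; z up.
- pick_tip (a point): The very end of the pick's tip, 95 mm from the handle's middle along the pick's +x, 9 mm above the handle's underside. The flat tip is 7 mm wide, 5 mm thick (2.5 mm above and below this point), 17 mm long. Axes as the pick's.
- parts_tray: Shallow grey plastic tray fixed to the bench, 150 x 150 mm outside, walls 4 mm thick and 16 mm high, inner floor 4 mm above the bench. Origin: centre of its underside; z up.
- mount_a: Bystander: black round specimen mount, 30 mm across, 16 mm high, on the bench. Origin: centre of its underside.
- mount_b: Bystander: black round specimen mount, 30 mm across, 18 mm high, on the bench. Origin: centre of its underside.
- marker_black: Bystander: marker pen with black cap lying on the bench, 122 mm long, 15 mm high. Origin: middle of its underside.
Not all that is in view belongs to the job. There is more than one size of the retaining_ring; the one meant has the size given above.

How it is judged:
By the outcome, as a careful person would: the job done as asked, in the order asked, and still so for the second after the job is handed in, with the robot touching nothing.
It also fails if it takes over 67 s, if anything falls off the work surface, if the arm or the gripper's body presses on something with over 40 N, if the wrist force passes 120 N, or if a joint passes its speed limit or range.

### The arm

A 6-joint arm with a two-finger parallel gripper is mounted at the origin on the work surface; the furniture and walls round the work are solid. World frame = base frame: x ahead of the robot, y to its left, z up, the work surface at z = 0. Lengths are in m, angles in rad, forces in N, time in s.
With the tool pointing down it reaches from about 0.425 to 0.95 m from the base axis. Payload 3.5 kg.
Tool frame: the origin (TCP) lies on the centre line of the jaws, within the pads' length; the fingertips stand 17 mm ahead of it and the grasp point (between the pads) lies 2 mm behind it; z points along the fingers, y is the line along which they close (so a half turn about z gives the same grasp; the last joint's range is limited). The gripper opens to 85 mm and grips with 20 to 120 N. Pads are 22 mm wide; open, the fingers measure 114 mm over their backs; the gripper's body (76 mm by 85 mm) begins 54 mm behind the grasp point. The pads swing forward as they close: fully open they stand 13 mm farther back than shut.
Start: joints at [-1.421, 0.286, 1.577, -0, 1.279, -0.15], TCP at [0.199, -0.645, 0.248] pointing down, gripper open.
Joint ranges: [-2.77, 2.77], [-0.9, 2.22], [0.21, 2.48], [-1.53, 4.67], [0.24, 2.81], [-2.84, 2.84]. Speed limits (rad/s): [2.79, 2.79, 3.14, 3.14, 3.14, 3.14].

### API

Orientations are given as a unit quaternion [x, y, z, w].
In Python, from plant import ctrl gives the robot as it stands. The module is installed in compiled form; this text tells all that it offers.
- The arm moves only by the tool drive_tool, never from a script. Its argument "moves" is a list of rows, each a list of 3 entries, a list of its own where there are three numbers: the turn, a rotation vector about the tool's x, y, z in rad, then the shift along the tool's x, y, z in m, then the finger opening in m, from 0 to 0.0854. A call has 1 to 5 rows; each row shifts and turns the commanded pose from where the row before left it, along the tool's axes as they then stand; what a row does not reach is not made up. A row lasts 1/8 s, in which the tool goes at most 62.5 mm and 10.7 degrees, less where a joint would pass 70% of its speed; a pose out of reach is approached as far as the arm can. A call with a gripper value outside its range is refused whole. The fingers move at their own pace and stop on an object; "grip_force" is the grip in N (left out, the last holds). Time passes only in rows, so rows that do not move let the fingers close. It gives the time, the measured TCP pose, the force, the opening and the grip force at its end, in the units of the state.
- ctrl.get_state(): the state, without advancing time (a new reading comes with each control period).
- ctrl.read_camera(name): name is "side" or "top" or "wrist"; returns a dict with "image" (480x640x3 uint8, red, green, blue), "fx", "fy", "cx", "cy" (pixels), "R" (3x3) and "t" (3): a world point X has camera coordinates R X + t. Camera axes: x right, y down, z forward; pixel columns grow to the right and rows downward; lengths in m; the calibration is good to about 2 mm. A picture is of the moment at which its call begins. There is no depth.
- ctrl.sign_off(): hands the job in; it is judged then, once.
The state is a dict: "time": time; "qpos": joint angles; "dq": joint speeds; "joint_efforts": joint torques, N m; "eef_pos": TCP position; "tcp_rot": TCP orientation; "contact_force": force on the tool from outside, world axes, zero at the start; "wrist_torque": the same for the moment, N m; "opening": opening from 0.0 (shut) to 1.0 (fully open); "finger_force": force on a finger pad.
Only numpy, scipy, OpenCV 4.12 (cv2) and the standard library are available. Lean on these libraries where they do the work, as an engineer would, in place of code of your own. Each camera call takes 0.05 s, during which the arm holds its last target. There are 200 camera calls.

## Working session

There is one attempt and no reset: what is moved stays moved. The work goes in short steps, Python scripts to look and compute and a tool call to move; the robot and the scene stay as the last step left them, time stands still between calls to the robot, and variables do not carry over. Pictures are saved under pics/ and viewed, at most 10 in all, crops included, and the job is handed in when it is done.

Besides the shell and the picture viewer there is one more tool, called after ">>>" by a JSON object that holds its "fn" and its "kwargs", one argument or row to a line. drive_tool: Moves the arm, as the interface text tells. Its arguments: {"type":"object","properties":{"moves":{"type":"array","items":{"type":"array"}},"grip_force":{"type":"number"}},"required":["moves"]}

```bash
mkdir -p pics; python3 - <<'E'
from plant import ctrl
import cv2
for n in("side","top"):
    c=ctrl.read_camera(n); cv2.imwrite(f"pics/{n}0.png",c["image"][:,:,::-1]); print(n,c["fx"],c["cx"],c["cy"],c["R"],c["t"])
s=ctrl.get_state();print(s["eef_pos"],s["tcp_rot"],s["time"])
E
```

```text
side 600.8858749804959 321.4831836734185 237.00998841937263 [[-0.97751974 -0.21082667  0.00269733]
 [-0.13453565  0.61383621 -0.77788512]
 [ 0.16234321 -0.76076095 -0.62840072]] [0.42886241 0.18561906 0.83024581]
top 454.1037099143504 315.15890893038494 233.73513592132804 [[-1.43017264e-02 -9.99897594e-01  5.11260049e-04]
 [-9.85730210e-01  1.40133157e-02 -1.67748560e-01]
 [ 1.67724218e-01 -2.90305849e-03 -9.85829681e-01]] [-0.12512246  0.47526062  0.88634923]
[ 0.19930783 -0.64430712  0.2470669 ] [ 9.88784445e-01  1.49345703e-01  8.43215997e-06 -1.08704613e-03] 0.1
```

View pics/top0.png

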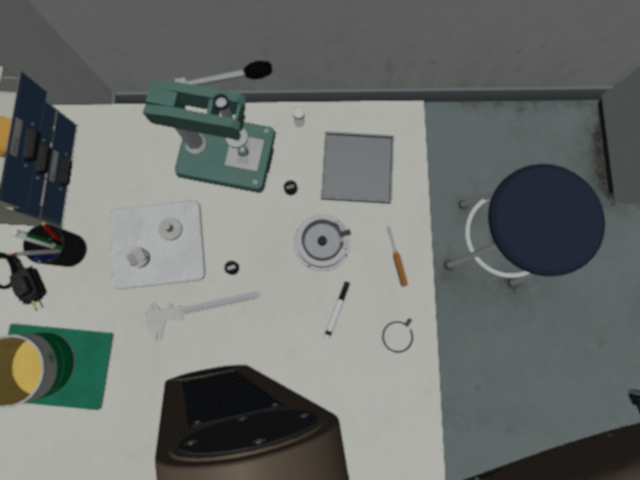

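View pics/side0.png

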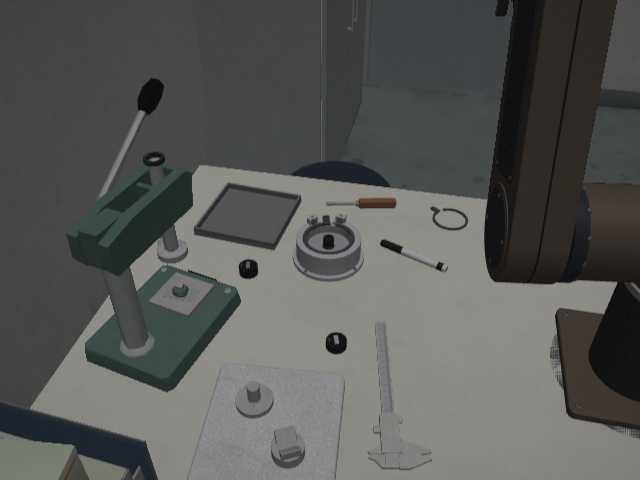

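The top view shows the cell at about (323,241) with its tab at (348,233). The pick handle is at (400,268) with its tip at (389,228), and the tray is at (358,167). The smaller ring at (398,336) is a decoy. The side view agrees: cell (328,245), pick (365,203), tray (248,214).

```bash
cat > h.py <<'E'
import numpy as np, cv2
from plant import ctrl
from scipy.spatial.transform import Rotation as Ro
def cam(n,f=None):
    c=ctrl.read_camera(n)
    if f: cv2.imwrite(f"pics/{f}.png",c["image"][:,:,::-1])
    return c
def ray(c,u,v):
    R,t=np.array(c["R"]),np.array(c["t"]); d=R.T@np.array([(u-c["cx"])/c["fx"],(v-c["cy"])/c["fy"],1.]); return -R.T@t,d/np.linalg.norm(d)
def plane(c,u,v,z):
    o,d=ray(c,u,v); return o+d*(z-o[2])/d[2]
def tri(c1,p1,c2,p2):
    A=np.zeros((3,3));b=np.zeros(3)
    rs=[ray(c1,*p1),ray(c2,*p2)]
    for o,d in rs:
        M=np.eye(3)-np.outer(d,d);A+=M;b+=M@o
    X=np.linalg.solve(A,b); return X,[1e3*np.linalg.norm((np.eye(3)-np.outer(d,d))@(X-o)) for o,d in rs]
def proj(c,X):
    p=np.array(c["R"])@X+np.array(c["t"]); return c["fx"]*p[0]/p[2]+c["cx"],c["fy"]*p[1]/p[2]+c["cy"]
def tool(Xs=()):
    s=ctrl.get_state();R=Ro.from_quat(s["tcp_rot"]);p=np.array(s["eef_pos"])
    return s,p,R
E
python3 - <<'E'
from h import *
np.set_printoptions(precision=4,suppress=True)
t=cam("top");s=cam("side")
for n,a,b,z in[("knob",(322,240.5),(328,240),.044),("tab",(347,233.5),(326,219),.045),("handle",(400,268),(377,203),.018),("tip",(389,228),(328,204),.01),("tray",(358,167),(248,214),.004)]:
    print(n,tri(t,a,s,b),plane(t,*a,z))
for n,a in[("handle rear",(404.5,284)),("hfront",(396,251)),("ma",(291,187)),("mb",(232,268)),("mk1",(347,284)),("mk2",(329,333)),("tr",(324,134)),("tr",(393,135)),("tr",(322,200)),("tr",(391,202))]:print(n,plane(t,*a,.016))
st,p,R=tool();print(p,R.as_matrix())
w=cam("wrist");print(w["fx"],-np.array(w["R"]).T@w["t"],np.array(w["R"]))
E
```

```text
knob (array([ 0.4594, -0.1457,  0.0379]), [np.float64(0.18571056146947945), np.float64(0.18571056146948858)]) [ 0.4587 -0.1455  0.044 ]
tab (array([ 0.4731, -0.1968,  0.0412]), [np.float64(0.2623716970289579), np.float64(0.262371697028865)]) [ 0.4722 -0.1965  0.045 ]
handle (array([ 0.4014, -0.3078,  0.0086]), [np.float64(2.4616631079183384), np.float64(2.4616631079183104)]) [ 0.403 -0.306  0.018]
tip (array([ 0.489 , -0.2889,  0.0057]), [np.float64(0.42475473610302916), np.float64(0.42475473610301956)]) [ 0.4886 -0.2881  0.01  ]
tray (array([ 0.6253, -0.2271,  0.0054]), [np.float64(0.20165822015412135), np.float64(0.20165822015402263)]) [ 0.6255 -0.2273  0.004 ]
handle rear [ 0.3701 -0.3141  0.016 ]
hfront [ 0.4387 -0.2997  0.016 ]
ma [ 0.5793 -0.0819  0.016 ]
mb [0.4081 0.041  0.016 ]
mk1 [ 0.3718 -0.1959  0.016 ]
mk2 [ 0.2738 -0.157   0.016 ]
tr [ 0.6974 -0.1543  0.016 ]
tr [ 0.693  -0.3044  0.016 ]
tr [ 0.5499 -0.1475  0.016 ]
tr [ 0.5435 -0.2937  0.016 ]
[ 0.1993 -0.6445  0.2475] [[ 0.9554  0.2954 -0.0002]
 [ 0.2954 -0.9554  0.0015]
 [ 0.0002 -0.0015 -1.    ]]
361.49989059502593 [ 0.2644 -0.6238  0.3731] [[ 0.296  -0.9552 -0.0023]
 [-0.9202 -0.2858  0.2675]
 [-0.2561 -0.077  -0.9636]]
```

>>> {"fn": "drive_tool", "kwargs": {
  "moves": [
    [[0,0,0],[0.044,-0.037,0.014],0.085],
    [[0,0,0],[0.044,-0.037,0.014],0.085],
    [[0,0,0],[0.044,-0.037,0.014],0.085],
    [[0,0,0],[0.044,-0.037,0.014],0.085],
    [[0,0,0],[0.044,-0.037,0.014],0.085]
  ]
}}

```text
time: 0.88
eef_pos: [0.3557, -0.4015, 0.178]
tcp_rot: [0.989, 0.149, 0.0, 0.0]
contact_force: [0.8, 0.0, -0.1]
opening: 0.999
finger_force: 0.0
```

>>> {"fn": "drive_tool", "kwargs": {
  "moves": [
    [[0,0,0],[0.045,-0.037,0.013],0.06],
    [[0,0,0],[0.045,-0.038,0.014],0.04],
    [[0,0,0.09],[0,0,0],0.04],
    [[0,0,0],[0,0,0],0.04]
  ]
}}

```text
time: 1.38
eef_pos: [0.4191, -0.3042, 0.1512]
tcp_rot: [0.994, 0.106, -0.0, -0.0]
contact_force: [0.6, -0.5, -0.6]
opening: 0.469
finger_force: 0.0
```

```bash
python3 - <<'E'
from h import *
w=cam("wrist","w1");s,p,R=tool();print(p,R.as_matrix(),s["opening"],s["qpos"],s["time"])
E
```

```text
[ 0.41893652 -0.30494022  0.15151675] [[ 9.77678661e-01  2.10105649e-01  2.26769253e-04]
 [ 2.10105726e-01 -9.77678592e-01 -3.93818184e-04]
 [ 1.38964018e-04  4.32673153e-04 -9.99999897e-01]] 0.4663555714709643 [-8.25131917e-01  4.41013287e-02  2.03995101e+00 -1.15504633e-04
  1.05709715e+00  5.34038076e-01] 1.425
```

View pics/w1.png

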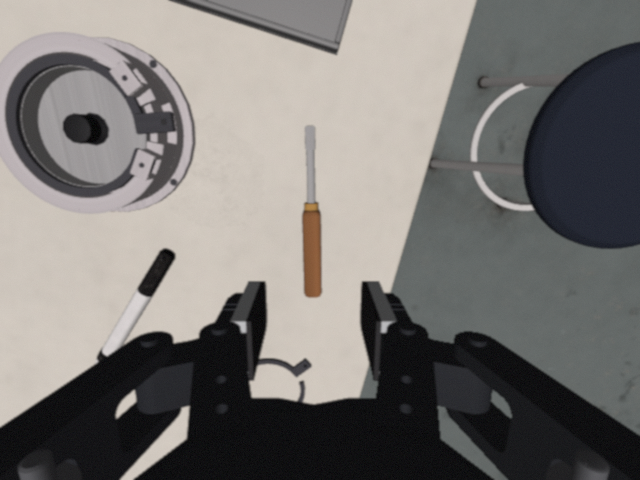

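The wrist view shows the pick upright in the frame: tip at (310,126), handle from (312,205) to (313,295). The cell is at upper left, with its knob at (80,128) and tab at (155,122).

```bash
cat >> h.py <<'E'
def pickmask(c):
    hsv=cv2.cvtColor(c["image"],cv2.COLOR_RGB2HSV)
    m=cv2.inRange(hsv,(5,110,60),(20,255,255))
    n,l,s,ct=cv2.connectedComponentsWithStats(m); return [(s[i].tolist(),ct[i].round(1).tolist()) for i in range(1,n) if s[i][4]>60],l
E
python3 - <<'E'
from h import *
np.set_printoptions(precision=4,suppress=True)
w=cam("wrist");t=cam("top");s=cam("side")
a=pickmask(w)[0];b=pickmask(t)[0];c=pickmask(s)[0];print(a,b,c)
st,p,R=tool()
print("TCPproj",proj(w,p),proj(w,p+[0,0,-.017]))
for u,v in((310.5,126),(311,205),(313,296)): print(plane(w,u,v,.009),plane(w,u,v,.018))
# cell: tab outer end, knob, catches in wrist
for n,q,z in(("knob",(78,127),.044),("tabend",(174,122),.045),("tabmid",(155,122),.045),("cL",(125,78),.057),("cR",(143,165),.057)):print(n,plane(w,*q,z))
print(tri(w,(78,127),t,(322,240.5)),tri(w,(78,127),s,(328,238)))
E
```

```text
[([302, 203, 18, 93, 1416], [310.7, 249.4])] [([0, 117, 11, 39, 312], [3.8, 133.9])] [([356, 199, 40, 8, 285], [376.8, 202.3])]
TCPproj (np.float64(317.2499433370538), np.float64(321.27920485590346)) (np.float64(316.8368231918478), np.float64(301.794397952747))
[ 0.4918 -0.2864  0.009 ] [ 0.4916 -0.2865  0.018 ]
[ 0.4363 -0.2986  0.009 ] [ 0.438  -0.2983  0.018 ]
[ 0.3639 -0.3157  0.009 ] [ 0.368  -0.3149  0.018 ]
knob [ 0.4601 -0.1466  0.044 ]
tabend [ 0.4756 -0.2046  0.045 ]
tabmid [ 0.4731 -0.1932  0.045 ]
cL [ 0.4939 -0.1794  0.057 ]
cR [ 0.4476 -0.1935  0.057 ]
(array([ 0.4595, -0.1454,  0.0417]), [np.float64(0.45862517334146774), np.float64(0.45862517334151265)]) (array([ 0.4596, -0.1455,  0.0422]), [np.float64(0.3299440786664212), np.float64(0.32994407866659053)])
```

>>> {"fn": "drive_tool", "kwargs": {
  "moves": [
    [[0,0,-0.016],[-0.0016,-0.002,0.043],0.04],
    [[0,0,0],[0,0,0.043],0.04],
    [[0,0,0],[0,0,0.043],0.04],
    [[0,0,0],[0,0,0],0.04],
    [[0,0,0],[0,0,0],0.0]
  ],
  "grip_force": 100
}}

```text
time: 2.2
eef_pos: [0.4174, -0.3045, 0.0238]
tcp_rot: [0.994, 0.112, 0.001, 0.001]
contact_force: [0.8, -0.6, 0.9]
opening: 0.267
finger_force: 0.0
```

>>> {"fn": "drive_tool", "kwargs": {
  "moves": [
    [[0,0,0],[0,0,0],0.0],
    [[0,0,0],[0,0,0],0.0],
    [[0,0,0],[0,0,0],0.0]
  ]
}}

```text
time: 2.58
eef_pos: [0.418, -0.3048, 0.0248]
tcp_rot: [0.994, 0.113, 0.001, 0.002]
contact_force: [-0.8, -0.6, 6.9]
opening: 0.125
finger_force: 99.4
```

>>> {"fn": "drive_tool", "kwargs": {
  "moves": [
    [[0,0,0],[0,0,-0.05],0.0],
    [[0,0,0],[0,0,-0.05],0.0],
    [[0,0,-0.18],[0,0,0],0.0],
    [[0,0,-0.18],[0,0,0],0.0],
    [[0,0,-0.18],[0,0,0],0.0]
  ]
}}

```text
time: 3.2
eef_pos: [0.4169, -0.3032, 0.1231]
tcp_rot: [0.926, 0.376, 0.0, 0.001]
contact_force: [-0.2, 0.5, -1.0]
opening: 0.127
finger_force: 98.5
```

>>> {"fn": "drive_tool", "kwargs": {
  "moves": [
    [[0,0,-0.18],[0,0,0],0.0],
    [[0,0,-0.18],[0,0,0],0.0],
    [[0,0,-0.18],[0,0,0],0.0],
    [[0,0,-0.18],[0,0,0],0.0],
    [[0,0,-0.18],[0,0,0],0.0]
  ]
}}

```text
time: 3.82
eef_pos: [0.4168, -0.3032, 0.1228]
tcp_rot: [0.67, 0.742, 0.0, 0.0]
contact_force: [0.3, 0.6, -0.9]
opening: 0.126
finger_force: 98.5
```

>>> {"fn": "drive_tool", "kwargs": {
  "moves": [
    [[0,0,-0.174],[0,0,0],0.0],
    [[0,0,0],[0,0,0],0.0],
    [[0,0,0],[0,0,0],0.0]
  ]
}}

```text
time: 4.2
eef_pos: [0.4168, -0.3032, 0.1226]
tcp_rot: [0.607, 0.795, -0.0, 0.0]
contact_force: [-0.5, 0.1, -0.4]
opening: 0.122
finger_force: 98.5
```

```bash
python3 - <<'E'
from h import *
np.set_printoptions(precision=4,suppress=True)
w=cam("wrist","w2");s,p,R=tool();print(p,R.as_matrix(),s["opening"],s["qpos"])
E
```

```text
[ 0.4168 -0.3032  0.1225] [[-0.2639  0.9646  0.0003]
 [ 0.9646  0.2639 -0.0002]
 [-0.0002  0.0002 -1.    ]] 0.12489103365643257 [-0.8261  0.0793  2.0633  0.0001  0.9987 -1.0931]
```

View pics/w2.png

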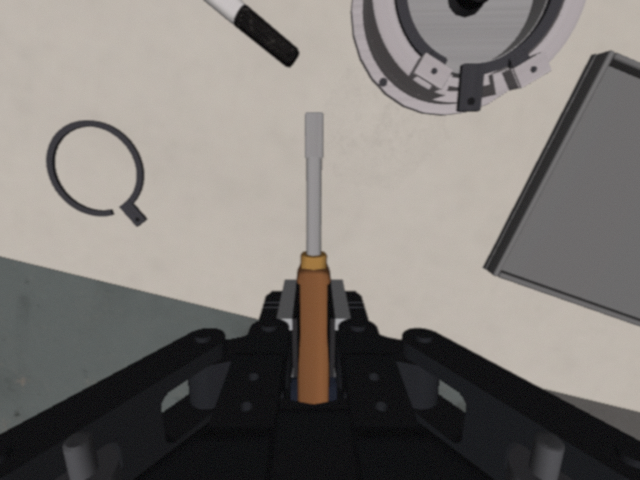

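The pick is held straight, with its tip at (314,112). The tab is at (470,88) with its outer end at (470,109), and the catches are at (433,72) and (530,70).

```bash
python3 - <<'E'
from h import *
np.set_printoptions(precision=4,suppress=True)
w=cam("wrist");si=cam("side","s2");t=cam("top","t2");s,p,R=tool()
pred=p+R.apply([.0795,0,.0158]);print("pred",pred,proj(w,pred),proj(si,pred),proj(t,pred))
for z in(.1067,.1017,.1117):
  X=plane(w,314,112,z);print("tip",R.inv().apply(X-p))
for n,q,z in(("tabend",(470,109),.045),("tabmid",(470,88),.045),("tabL",(459,100),.045),("tabR",(482,100),.045),("c1",(433,72),.057),("c2",(530,70),.057)):
  X=plane(w,*q,z);print(n,X,R.inv().apply(X-p))
u,v=map(int,proj(si,pred))
c=si["image"][v-60:v+60,u-80:u+80,::-1];c=cv2.resize(c,None,fx=5,fy=5,interpolation=cv2.INTER_CUBIC);cv2.imwrite("pics/s2c.png",c);print(u-80,v-60)
E
```

```text
pred [ 0.3957 -0.2266  0.1066] (np.float64(311.38551966044423), np.float64(105.4870019146311)) (np.float64(375.6320382679745), np.float64(183.14928848991)) (np.float64(366.48032214207905), np.float64(268.06854847126345))
tip [0.0772 0.001  0.0157]
tip [0.0775 0.001  0.0207]
tip [0.0769 0.001  0.0107]
tabend [ 0.4759 -0.2015  0.045 ] [0.0825 0.0839 0.0774]
tabmid [ 0.4719 -0.1918  0.045 ] [0.0929 0.0827 0.0774]
tabL [ 0.4686 -0.1988  0.045 ] [0.087  0.0776 0.0774]
tabR [ 0.4803 -0.1956  0.045 ] [0.087  0.0897 0.0774]
c1 [ 0.4475 -0.1925  0.057 ] [0.0987 0.059  0.0654]
c2 [ 0.4927 -0.1791  0.057 ] [0.0996 0.1061 0.0654]
295 123
```

View pics/s2c.png

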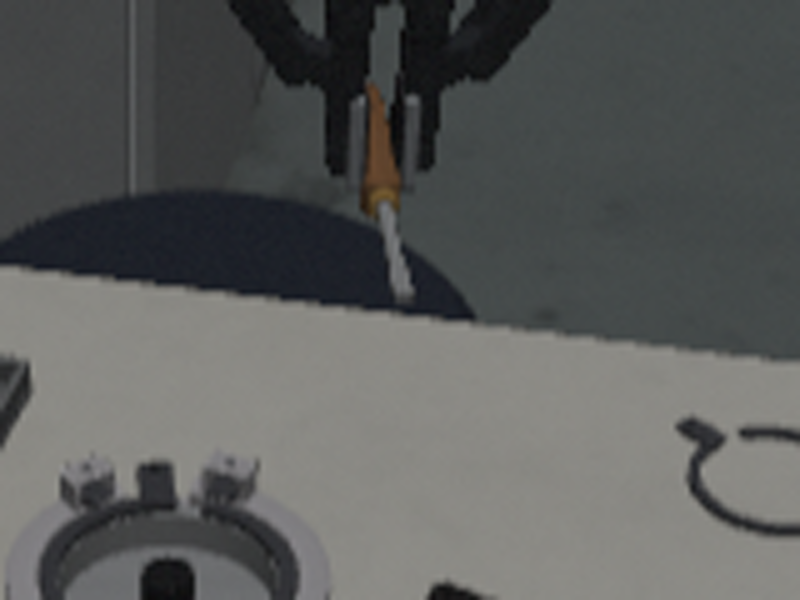

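Tip measured at side (376,182.6), which matches the prediction. Moving to the point in front of the notch.

>>> {"fn": "drive_tool", "kwargs": {
  "moves": [
    [[0,0,0],[-0.006,0.041,0],0.0],
    [[0,0,0],[-0.004,0.041,0],0.0],
    [[0,0,0],[0,0,0.04],0.0],
    [[0,0,0],[0,0,0.035],0.0],
    [[0,0,0],[0,0,0],0.0]
  ]
}}

```text
time: 5.03
eef_pos: [0.4964, -0.2892, 0.044]
tcp_rot: [0.606, 0.795, 0.0, -0.004]
contact_force: [0.7, 0.6, -0.1]
opening: 0.131
finger_force: 98.5
```

```bash
python3 - <<'E'
from h import *
np.set_printoptions(precision=4,suppress=True)
w=cam("wrist","w3");si=cam("side");s,p,R=tool();print(p,R.as_matrix()[:,0],s["contact_force"])
tip=p+R.apply([.0775,.001,.0158]);print("tip",tip,proj(w,tip),proj(si,tip))
cell=np.array([.4597,-.1455,0]);d=np.array([np.cos(np.radians(-74.5)),np.sin(np.radians(-74.5)),0]);l=np.array([-d[1],d[0],0])
print("r",(tip-cell)@d,"lat",(tip-cell)@l)
c=cv2.resize(w["image"][40:240,180:450,::-1],None,fx=2.9,fy=2.9,interpolation=cv2.INTER_CUBIC)
cs=cv2.resize(si["image"][190:290,280:380,::-1],None,fx=5.8,fy=5.8,interpolation=cv2.INTER_CUBIC)
cv2.imwrite("pics/w3c.png",c[:580]);cv2.imwrite("pics/s3c.png",cs)
both=np.hstack([cv2.resize(c[:580],(430,318)),cv2.resize(cs,(318,318))]);cv2.imwrite("pics/b3.png",both)
E
```

```text
[ 0.4988 -0.2914  0.0479] [-0.2654  0.9641 -0.0004] [ 0.5681 -0.7207  0.3425]
tip [ 0.4792 -0.2165  0.0321] (np.float64(319.3616229041559), np.float64(118.81715262534121)) (np.float64(325.0102162391009), np.float64(216.06438005017844))
r 0.07358581705669534 lat -0.00019326185772253895
```

View pics/b3.png

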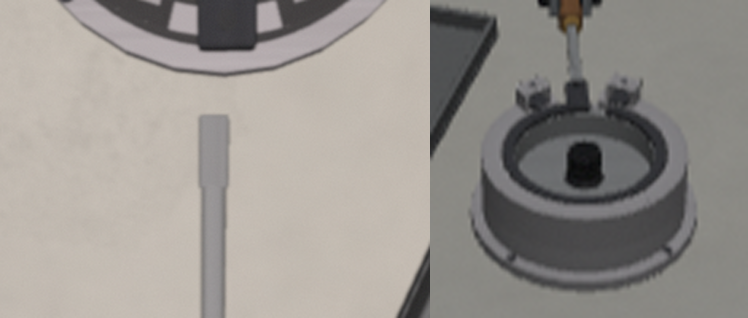

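Pick tip is in front of the notch, in line with the tab. The picture was taken while the arm was still settling, so I'll re-measure the tab against the tip now that it is still.

```bash
python3 - <<'E'
from h import *
np.set_printoptions(precision=4,suppress=True)
w=cam("wrist");s,p,R=tool();g=w["image"].max(2).astype(int)
tip=p+R.apply([.0775,.001,.0158]);print("tip",tip,proj(w,tip))
for v in range(50,125,5):
    x=np.where(g[v,290:360]<70)[0]; print(v,(x.min()+290,x.max()+290) if len(x) else None, end=" ")
u=319
for v in range(110,125): print(v,g[v,300:335:4])
for q in((305,68),(340,68)):X=plane(w,*q,.045);print(R.inv().apply(X-p))
E
```

```text
tip [ 0.4798 -0.217   0.033 ] (np.float64(315.623060527186), np.float64(112.97953100645826))
50 (np.int64(300), np.int64(333)) 55 (np.int64(300), np.int64(348)) 60 (np.int64(299), np.int64(334)) 65 None 70 None 75 None 80 None 85 None 90 None 95 None 100 None 105 None 110 None 115 None 120 None 110 [193 196 192 194 193 193 191 194 194]
111 [194 193 182 182 181 181 191 193 194]
112 [192 188 158 156 156 156 186 191 192]
113 [194 180 148 148 145 145 186 189 193]
114 [193 173 150 150 146 146 179 188 193]
115 [194 169 151 151 149 147 171 190 191]
116 [193 167 149 149 147 147 168 191 194]
117 [192 169 151 151 150 149 169 193 194]
118 [193 170 151 150 148 147 166 193 195]
119 [193 170 150 150 149 147 167 195 196]
120 [192 169 151 150 147 148 168 196 193]
121 [191 169 153 150 147 149 169 196 194]
122 [192 169 150 150 149 150 169 196 195]
123 [191 167 151 150 147 149 170 194 195]
124 [192 168 151 150 147 148 168 195 195]
[ 0.0907 -0.0026  0.0037]
[0.0907 0.0089 0.0037]
```

>>> {"fn": "drive_tool", "kwargs": {
  "moves": [
    [[0,0,0],[0.012,0,0],0.0],
    [[0,0,0],[0.0125,0,0],0.0],
    [[0,0,0],[0,0,0],0.0],
    [[0,0,0],[0,0,0],0.0]
  ]
}}

```text
time: 5.68
eef_pos: [0.4921, -0.2674, 0.0477]
tcp_rot: [0.606, 0.796, -0.0, 0.0]
contact_force: [0.1, -0.6, -0.8]
opening: 0.129
finger_force: 98.5
```

>>> {"fn": "drive_tool", "kwargs": {
  "moves": [
    [[0,0,0],[0,0,-0.004],0.0],
    [[0,0,0],[0,0,-0.004],0.0],
    [[0,0,0],[0,0,0],0.0]
  ]
}}

```text
time: 6.05
eef_pos: [0.4921, -0.2678, 0.0556]
tcp_rot: [0.606, 0.795, -0.0, 0.0]
contact_force: [0.4, -0.8, -1.1]
opening: 0.126
finger_force: 98.5
```

>>> {"fn": "drive_tool", "kwargs": {
  "moves": [
    [[0,0,0],[0,0,-0.005],0.0],
    [[0,0,0],[0,0,-0.004],0.0],
    [[0,0,0],[0,0,-0.003],0.0],
    [[0,0,0],[0,0,-0.003],0.0],
    [[0,0,0],[0,0,0],0.0]
  ]
}}

```text
time: 6.68
eef_pos: [0.4923, -0.2678, 0.0709]
tcp_rot: [0.606, 0.796, -0.0, 0.001]
contact_force: [1.0, 0.2, -0.6]
opening: 0.127
finger_force: 100.3
```

```bash
python3 - <<'E'
from h import *
np.set_printoptions(precision=4,suppress=True)
w=cam("wrist");si=cam("side");s,p,R=tool();print(p,s["contact_force"],s["wrist_torque"])
a=cv2.resize(w["image"][0:180,200:440,::-1],(480,360),interpolation=cv2.INTER_CUBIC)
b=cv2.resize(si["image"][190:270,290:361,::-1],(320,360),interpolation=cv2.INTER_CUBIC)
cv2.imwrite("pics/b4.png",np.hstack([a,b]))
tip=p+R.apply([.0775,.001,.0158]);print(tip,proj(w,tip))
E
```

```text
[ 0.492  -0.2676  0.0704] [ 0.1589 -1.6361 -1.4622] [-0.0262 -0.03    0.0132]
[ 0.4724 -0.1926  0.0546] (np.float64(313.7989393455387), np.float64(110.27534443817227))
```

View pics/b4.png

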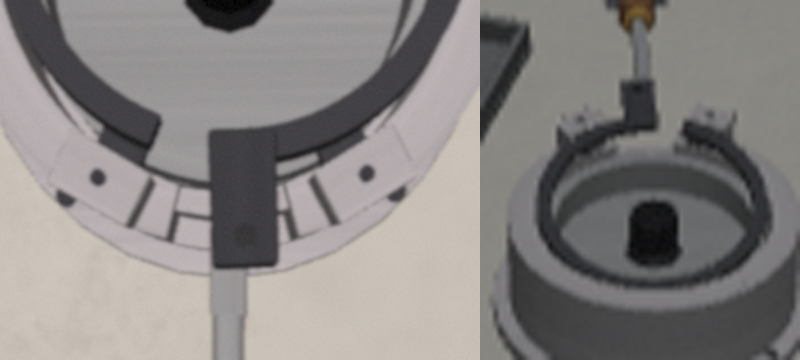

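The tab end is raised above the catches, resting on the pick tip. In the wrist crop the tab runs from (243,130) to (243,265). I'll lower it onto the catches and withdraw.

>>> {"fn": "drive_tool", "kwargs": {
  "moves": [
    [[0,0,0],[0,0,0.003],0.0],
    [[0,0,0],[0,0,0.004],0.0],
    [[0,0,0],[0,0,0],0.0],
    [[0,0,0],[0,0,0],0.0],
    [[0,0,0],[-0.02,0,0],0.0]
  ]
}}

```text
time: 7.4
eef_pos: [0.4972, -0.2864, 0.0631]
tcp_rot: [0.605, 0.796, 0.0, -0.0]
contact_force: [-0.4, -0.1, 0.0]
opening: 0.125
finger_force: 100.4
```

>>> {"fn": "drive_tool", "kwargs": {
  "moves": [
    [[0,0,0],[-0.03,0,0],0.0],
    [[0,0,0],[-0.03,0,-0.03],0.0],
    [[0,0,0.18],[0,0,-0.04],0.0],
    [[0,0,0.18],[0,0,0],0.0],
    [[0,0,0.18],[0,0,0],0.0]
  ]
}}

```text
time: 8.02
eef_pos: [0.5139, -0.3466, 0.1347]
tcp_rot: [0.798, 0.602, 0.0, 0.001]
contact_force: [-0.4, -0.2, -1.1]
opening: 0.125
finger_force: 100.4
```

>>> {"fn": "drive_tool", "kwargs": {
  "moves": [
    [[0,0,0.18],[0,0,0],0.0],
    [[0,0,0.18],[0,0,0],0.0],
    [[0,0,0.18],[0,0,0],0.0],
    [[0,0,0.18],[0,0,0],0.0],
    [[0,0,0.18],[0,0,0],0.0]
  ]
}}

```text
time: 8.65
eef_pos: [0.5136, -0.3462, 0.1337]
tcp_rot: [0.981, 0.195, 0.0, 0.001]
contact_force: [0.2, 0.2, -0.9]
opening: 0.126
finger_force: 100.4
```

```bash
python3 - <<'E'
from h import *
np.set_printoptions(precision=4,suppress=True)
si=cam("side");s,p,R=tool();print(p,R.as_matrix(),s["contact_force"],s["time"])
b=cv2.resize(si["image"][180:280,280:380,::-1],(500,500),interpolation=cv2.INTER_CUBIC);cv2.imwrite("pics/s5.png",b)
print("delta",R.inv().apply(np.array([.410,-.305,p[2]])-p))
E
```

```text
[ 0.5135 -0.3461  0.1336] [[ 0.9251  0.3797  0.0007]
 [ 0.3797 -0.9251 -0.001 ]
 [ 0.0003  0.0012 -1.    ]] [-0.7866 -0.2481 -1.6574] 8.7
delta [-0.0801 -0.0774 -0.0001]
```

View pics/s5.png

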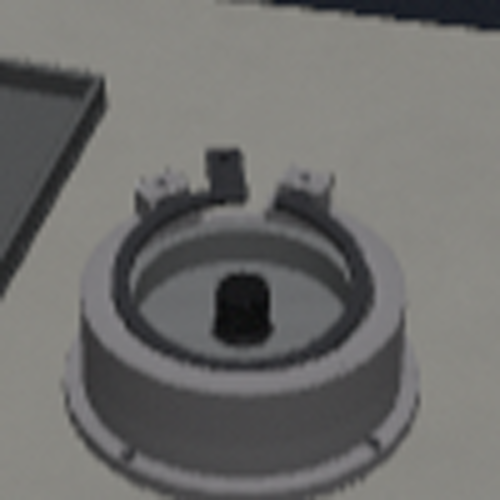

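The ring stands tilted on both catches, with the tab at (225,175) up in the crop. Laying the pick back on the bench.

>>> {"fn": "drive_tool", "kwargs": {
  "moves": [
    [[0,0,0],[-0.04,-0.039,0],0.0],
    [[0,0,0],[-0.04,-0.038,0.03],0.0],
    [[0,0,0],[0,0,0.04],0.0],
    [[0,0,0],[0,0,0.03],0.0],
    [[0,0,0],[0,0,0.006],0.0]
  ]
}}

```text
time: 9.32
eef_pos: [0.4088, -0.3047, 0.0258]
tcp_rot: [0.98, 0.199, -0.001, -0.002]
contact_force: [0.8, -0.1, -0.1]
opening: 0.129
finger_force: 100.4
```

>>> {"fn": "drive_tool", "kwargs": {
  "moves": [
    [[0,0,0],[0,0,0],0.0],
    [[0,0,0],[0,0,0.002],0.0],
    [[0,0,0],[0,0,0],0.0]
  ],
  "grip_force": 30
}}

```text
time: 9.7
eef_pos: [0.4105, -0.3056, 0.0265]
tcp_rot: [0.98, 0.199, 0.001, 0.001]
contact_force: [0.2, -0.5, -0.6]
opening: 0.123
finger_force: 100.4
```

>>> {"fn": "drive_tool", "kwargs": {
  "moves": [
    [[0,0,0],[0,0,0.001],0.03],
    [[0,0,0],[0,0,0],0.04],
    [[0,0,0],[0,0,0],0.04],
    [[0,0,0],[0,0,-0.05],0.04],
    [[0,0,0],[0,0,-0.05],0.04]
  ],
  "grip_force": 60
}}

```text
time: 10.32
eef_pos: [0.4093, -0.3045, 0.1249]
tcp_rot: [0.98, 0.199, -0.001, -0.001]
contact_force: [0.3, -0.1, 0.8]
opening: 0.474
finger_force: 0.0
```

>>> {"fn": "drive_tool", "kwargs": {
  "moves": [
    [[0,0,0],[0.0333,-0.0278,0],0.036],
    [[0,0,0],[0.0333,-0.0278,0],0.036],
    [[0,0,0],[0.0333,-0.0278,0],0.036],
    [[0,0,0.13],[0,0,0],0.036],
    [[0,0,0],[0,0,0],0.036]
  ]
}}

```text
time: 10.95
eef_pos: [0.4695, -0.1887, 0.1245]
tcp_rot: [0.991, 0.136, -0.0, 0.0]
contact_force: [-0.4, 0.2, 0.2]
opening: 0.422
finger_force: 0.0
```

```bash
python3 - <<'E'
from h import *
np.set_printoptions(precision=4,suppress=True)
w=cam("wrist");w=cam("wrist","w6");s,p,R=tool();print(p,R.as_matrix(),s["opening"],s["time"])
cell=np.array([.4597,-.1455,0]);d=np.array([.2672,-.9636,0]);l=np.array([.9636,.2672,0])
for r,y,z in((.0594,6e-3,.058),(.0594,-6e-3,.058),(.0365,-6e-3,.055)):print(proj(w,cell+r*d+y*l+[0,0,z]))
si=cam("side");print(pickmask(si)[0]);t=cam("top")
cv2.imwrite("pics/b6.png",np.hstack([cv2.resize(w["image"][:,:,::-1],(533,400)),cv2.resize(t["image"][200:300,300:367,::-1],(267,400))]))
E
```

```text
[ 0.4693 -0.1894  0.1245] [[ 0.9634  0.2681 -0.0001]
 [ 0.2681 -0.9634 -0.    ]
 [-0.0001  0.     -1.    ]] 0.4192465535521807 11.05
(np.float64(341.2779785472783), np.float64(247.97180364779032))
(np.float64(340.7846699945383), np.float64(268.2450477814729))
(np.float64(300.45862861820785), np.float64(266.2996582741962))
[([360, 196, 39, 10, 274], [380.2, 200.9])]
```

View pics/b6.png

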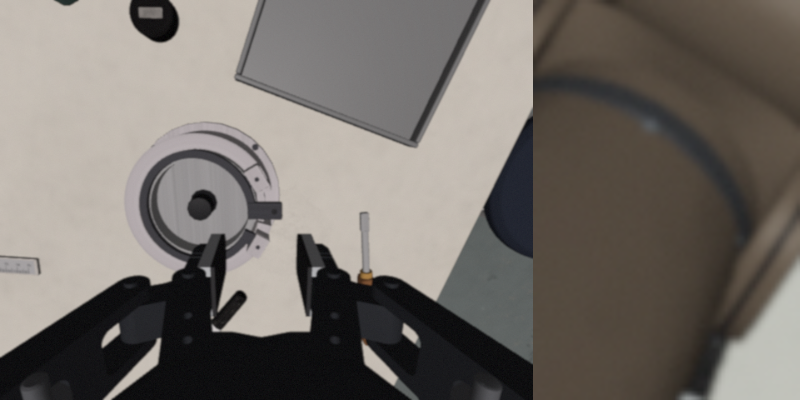

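The wrist view shows the pick laid down clear of the cell, and the raised tab at crop (265,210), which is full-frame ~(325,252). The top camera is blocked by the arm. Measuring the tab edges numerically.

```bash
python3 - <<'E'
from h import *
np.set_printoptions(precision=4,suppress=True)
w=cam("wrist");si=cam("side");s,p,R=tool()
g=w["image"].max(2).astype(int);print(g[225:285:3,296:352:4])
m=(g<75).astype(np.uint8);sub=m[238:268,318:345];ys,xs=np.nonzero(sub);print("rows",ys.min()+238,ys.max()+238,"cols",xs.min()+318,xs.max()+318,ys.mean()+238)
gs=si["image"].max(2);print("side");print(gs[204:232:1,316:342:2].astype(int))
for z in(.052,.057,.062):
  print(z,[R.inv().apply(plane(w,u,v,z)-p) for u,v in((338.5,242),(338.5,262),(330,252))])
E
```

```text
[[ 69  69 165 174 174 171 175 152 183 181 196 196 197 191]
 [ 68  59 119 173 163 180 179 179 181 180 191 193 195 194]
 [ 66  62 107 170 181 150 182 181 183 182 183 193 192 195]
 [ 68  66  98 169 177 160 182 181 183 184 185 195 195 194]
 [ 67  64  83 154 177 167 182 181 183 182 190 195 194 195]
 [ 67  69  64 130 161 155 165 164 164 164 180 195 196 194]
 [ 71  59  55  51  53  52  53  54  52  51  74 197 197 195]
 [ 91  67  63  64  64  66  66  64  65  64  73 195 197 195]
 [102  63  63  64  63  62  61  64  60  63  68 196 199 195]
 [ 99  64  65  67  65  67  63  63  46  59  69 195 196 196]
 [109  65  67  66  64  66  66  63  45  62  69 196 195 195]
 [114  64  63  63  65  65  64  64  64  62  67 195 196 192]
 [116  74  73  69  75  72  70  63  69  69  89 195 198 197]
 [113 154 149  96 145 109  73 130 174 194 191 196 196 197]
 [134 154 123 133 139  96  78 116 187 197 198 195 195 194]
 [152 154  98 166 181 176 168 140 193 197 197 196 196 193]
 [141 148  92 153 179 178 177 183 196 195 194 194 194 198]
 [ 39  84 103  77 106 172 176 188 194 193 194 193 194 194]
 [ 64  52  68  89  76  84 149 195 194 
[... 1294 characters left out ...]
 108 110  99 101 100 101 105 111 102  93  76]
 [101 110 100  93  79  79  78  79  85  93  95 109  98]
 [100  92  78  66  67  68  67  67  67  64  72  93 104]
 [ 77  68  66  67  66  66  66  67  65  64  62  63  82]
 [ 64  66  65  67  66  68  66  67  65  66  62  64  61]
 [ 65  66  67  68  67  69  67  67  66  65  63  62  59]
 [ 65  65  68  68  67  67  66  67  66  65  64  62  62]]
0.052 [array([0.01  , 0.0136, 0.0725]), array([-0.0021,  0.0138,  0.0725]), array([0.004 , 0.0088, 0.0725])]
0.057 [array([0.0115, 0.0132, 0.0675]), array([-0.0003,  0.0134,  0.0675]), array([0.0056, 0.0085, 0.0675])]
0.062 [array([0.0129, 0.0128, 0.0625]), array([0.0015, 0.0131, 0.0625]), array([0.0072, 0.0083, 0.0625])]
```

```bash
python3 - <<'E'
from h import *
np.set_printoptions(precision=4,suppress=True)
w=cam("wrist");si=cam("side");s,p,R=tool()
for a,b in(((337.5,253.5),(324.7,209.3)),((328,254),(324,211.5))):
  X,e=tri(w,a,si,b);print(X,e,R.inv().apply(X-p))
# knob top centre (both)
X,e=tri(w,(242,246),si,(328,238));print("knob",X,e,R.inv().apply(X-p))
g=w["image"].max(2);m=(g<45).astype(np.uint8);n,l,st,ct=cv2.connectedComponentsWithStats(m);print([(st[i].tolist(),ct[i].round(1)) for i in range(1,n) if 150<st[i][4]<3000])
E
```

```text
[ 0.477  -0.2008  0.0581] [np.float64(0.4847798297922729), np.float64(0.4847798297921483)] [0.0045 0.0129 0.0664]
[ 0.4762 -0.1954  0.058 ] [np.float64(0.4672132852249482), np.float64(0.46721328522482675)] [0.0052 0.0074 0.0665]
knob [ 0.4605 -0.1466  0.0408] [np.float64(1.0321984318764963), np.float64(1.032198431876516)] [ 0.003  -0.0438  0.0837]
[([155, 0, 57, 50, 1834], array([185.4,  23.8])), ([582, 139, 58, 169, 2120], array([608.2, 235.4])), ([226, 228, 33, 35, 537], array([243.4, 244.7])), ([357, 282, 17, 93, 856], array([363.8, 321.7]))]
```

>>> {"fn": "drive_tool", "kwargs": {
  "moves": [
    [[-0.14,0,-0.03],[0.003,0,0],0.036],
    [[0,0,0],[0,-0.0028,0.0195],0.036],
    [[0,0,0],[0,-0.0028,0.0195],0.036],
    [[0,0,0],[0,-0.0027,0.0195],0.036],
    [[0,0,0],[0,0,0],0.036]
  ]
}}

```text
time: 11.98
eef_pos: [0.4708, -0.1879, 0.0638]
tcp_rot: [0.986, 0.149, 0.008, 0.068]
contact_force: [1.5, -0.1, 0.1]
opening: 0.42
finger_force: 0.0
```

```bash
python3 - <<'E'
from h import *
np.set_printoptions(precision=4,suppress=True)
w=cam("wrist");w=cam("wrist","w7");s,p,R=tool();print(p,R.as_matrix(),s["contact_force"],s["opening"])
cv2.imwrite("pics/c7.png",cv2.resize(w["image"][200:400,180:460,::-1],(784,560),interpolation=cv2.INTER_CUBIC))
E
```

```text
[ 0.4724 -0.1887  0.0658] [[ 0.9555  0.2925  0.0395]
 [ 0.2951 -0.946  -0.1341]
 [-0.0018  0.1398 -0.9902]] [ 0.3277 -0.1712  0.851 ] 0.42443142523147237
```

View pics/c7.png

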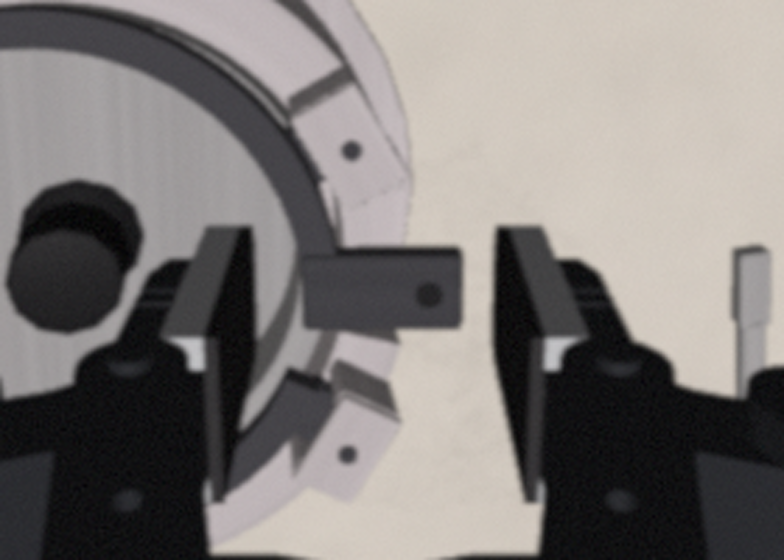

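The tab sits centred between the fingers (crop x 303–462, finger faces at 253 and 495), and the pads clear the other ring end and the catches. Closing.

>>> {"fn": "drive_tool", "kwargs": {
  "moves": [
    [[0,0,0],[0,0,0],0.028],
    [[0,0,0],[0,0,0],0.022],
    [[0,0,0],[0,0,0],0.015],
    [[0,0,0],[0,0,0],0.015],
    [[0,0,0],[0,0,0],0.015]
  ],
  "grip_force": 50
}}

```text
time: 12.7
eef_pos: [0.4726, -0.1889, 0.0664]
tcp_rot: [0.986, 0.149, 0.01, 0.07]
contact_force: [-2.5, -1.0, 6.8]
opening: 0.255
finger_force: 48.5
```

>>> {"fn": "drive_tool", "kwargs": {
  "moves": [
    [[0,0,0],[0,0.0014,-0.01],0.015],
    [[0,0,0],[0,0.0028,-0.02],0.015],
    [[0,0,0],[0,0.0042,-0.03],0.015],
    [[0.14,0,0],[0,0,0],0.015],
    [[0,0,0],[0,0,0],0.015]
  ]
}}

```text
time: 13.32
eef_pos: [0.473, -0.1896, 0.1268]
tcp_rot: [0.989, 0.148, -0.0, 0.001]
contact_force: [0.1, 0.3, -1.4]
opening: 0.25
finger_force: 48.2
```

```bash
python3 - <<'E'
from h import *
np.set_printoptions(precision=4,suppress=True)
w=cam("wrist");w=cam("wrist","w8");si=cam("side","s8");t=cam("top","t8");s,p,R=tool();print(p,R.as_matrix(),s["contact_force"],s["opening"])
# ring in wrist: dark pixels; expected ring centre if level & aligned: 48.25 inward, 14 below
C=p+R.apply([.002,-.048,.013]);print("C",C,proj(w,C),proj(si,C))
# check projected ring points are dark (radius 39.25)
for nm,c in(("w",w),("s",si)):
  out=[]
  for a in range(0,360,20):
    q=[39.25e-3*np.cos(np.radians(a)),39.25e-3*np.sin(np.radians(a))]
    u,v=map(int,proj(c,C+R.apply([q[0],q[1],0])))
    out.append((a,u,v,int(c["image"][v,u].max())) if 0<=u<640 and 0<=v<480 else (a,))
  print(nm,out)
E
```

```text
[ 0.4715 -0.1876  0.125 ] [[ 0.9554  0.2953 -0.0034]
 [ 0.2953 -0.9554 -0.0005]
 [-0.0034 -0.0005 -1.    ]] [-0.5879  0.3978 -0.6391] 0.25032071322356947
C [ 0.4592 -0.1411  0.112 ] (np.float64(197.76650950554517), np.float64(300.49414522206104)) (np.float64(327.8966878367995), np.float64(205.1496271813117))
w [(0, 189, 208, 71), (20, 223, 214, 68), (40, 254, 231, 69), (60, 277, 256, 69), (80, 289, 285, 69), (100, 289, 315, 63), (120, 279, 341, 50), (140, 260, 362, 17), (160, 234, 375, 19), (180, 205, 380, 42), (200, 174, 375, 26), (220, 146, 362, 15), (240, 123, 341, 65), (260, 108, 315, 71), (280, 103, 285, 69), (300, 109, 256, 67), (320, 127, 231, 69), (340, 155, 214, 71)]
s [(0, 302, 206, 54), (20, 303, 201, 54), (40, 307, 196, 55), (60, 313, 193, 49), (80, 321, 191, 68), (100, 329, 190, 24), (120, 337, 192, 36), (140, 345, 194, 48), (160, 350, 199, 47), (180, 352, 203, 53), (200, 352, 208, 54), (220, 348, 213, 55), (240, 342, 217, 48), (260, 334, 219, 47), (280, 325, 220, 38), (300, 317, 218, 47), (320, 309, 215, 39), (340, 304, 211, 39)]
```

The ring is held level and sits where expected in both views. Carrying it to the tray.

>>> {"fn": "drive_tool", "kwargs": {
  "moves": [
    [[0,0,0],[0.0437,0.0368,0],0.015],
    [[0,0,0],[0.0437,0.0368,0],0.015],
    [[0,0,0],[0.0437,0.0368,0],0.015],
    [[0,0,0],[0,0,0.04],0.015],
    [[0,0,0],[0,0,0.03],0.015]
  ]
}}

```text
time: 14.15
eef_pos: [0.6297, -0.2542, 0.0532]
tcp_rot: [0.989, 0.15, -0.002, -0.0]
contact_force: [0.7, -0.2, -1.4]
opening: 0.252
finger_force: 48.2
```

```bash
python3 - <<'E'
from h import *
np.set_printoptions(precision=4,suppress=True)
w=cam("wrist");w=cam("wrist","w9");si=cam("side","s9");t=cam("top","t9");s,p,R=tool();print(p,R.as_matrix()[:,1],s["contact_force"])
C=p+R.apply([.002,-.048,.013]);print("C",C)
# tray: grey polygon from side camera
hsv=cv2.cvtColor(si["image"],cv2.COLOR_RGB2HSV);v=hsv[:,:,2]
print([int(v[y,x]) for x,y in((248,230),(230,210),(260,200))])
m=((v>50)&(v<105)).astype(np.uint8);m[:170]=0;m[260:]=0;m[:,:180]=0;m[:,340:]=0
cs=max(cv2.findContours(m,0,1)[0],key=cv2.contourArea);print(cv2.contourArea(cs));q=cv2.approxPolyDP(cv2.convexHull(cs),5,True)[:,0];print(q.tolist())
for a in q: print(plane(si,*a,.016),plane(si,*a,0))
tc=np.array([.623,-.226,.016])
g=w["image"].max(2).astype(int)
# walls along lines thru tray centre in wrist: profile of brightness along world dirs
for nm,dv in(("+y",(0.03,.999)),("-y",(-.03,-.999)),("+x",(.999,-.03)),("-x",(-.999,.03))):
  o=[]
  for k in range(60,86,2):
    u,vv=map(int,proj(w,tc+np.array([dv[0],dv[1],0])*k*1e-3)); o.append((k,int(g[vv,u])) if 0<=u<640 and 0<=vv<480 else (k,-1))
  print(nm,o)
E
```

```text
[ 0.6294 -0.2544  0.055 ] [ 0.2957 -0.9553 -0.0011] [ 0.3274  0.3218 -0.394 ]
C [ 0.6171 -0.2079  0.042 ]
[84, 83, 83]
3458.5
[[300, 195], [273, 243], [194, 228], [227, 183], [256, 178]]
[ 0.5431 -0.2918  0.016 ] [ 0.5488 -0.314   0.    ]
[ 0.554  -0.1441  0.016 ] [ 0.5601 -0.1627  0.    ]
[ 0.7002 -0.1543  0.016 ] [ 0.7099 -0.1731  0.    ]
[ 0.6904 -0.3008  0.016 ] [ 0.6998 -0.3232  0.    ]
[ 0.6409 -0.3296  0.016 ] [ 0.649  -0.3528  0.    ]
+y [(60, 70), (62, 81), (64, 79), (66, 79), (68, 90), (70, 48), (72, 54), (74, 133), (76, 165), (78, 221), (80, 221), (82, 222), (84, 222)]
-y [(60, 20), (62, 39), (64, 137), (66, 75), (68, 56), (70, 123), (72, 137), (74, 220), (76, 223), (78, 223), (80, 224), (82, 224), (84, 220)]
+x [(60, 160), (62, 160), (64, 159), (66, 159), (68, 160), (70, 155), (72, 138), (74, 119), (76, 223), (78, 223), (80, 223), (82, 223), (84, 222)]
-x [(60, 19), (62, 18), (64, 21), (66, 17), (68, 17), (70, 15), (72, 19), (74, 17), (76, 18), (78, 20), (80, 21), (82, 14), (84, 17)]
```

>>> {"fn": "drive_tool", "kwargs": {
  "moves": [
    [[0,0,0],[0,0,0.02],0.015],
    [[0,0,0],[0,0,0.009],0.015],
    [[0,0,0],[0,0,0.004],0.015],
    [[0,0,0],[0,0,0],0.015],
    [[0,0,0],[0,0,0],0.015]
  ]
}}

```text
time: 14.98
eef_pos: [0.6302, -0.2554, 0.0232]
tcp_rot: [0.989, 0.149, -0.001, 0.0]
contact_force: [-0.5, 0.2, -0.3]
opening: 0.246
finger_force: 48.2
```

>>> {"fn": "drive_tool", "kwargs": {
  "moves": [
    [[0,0,0],[0,0,0.0015],0.015],
    [[0,0,0],[0,0,0],0.015],
    [[0,0,0],[0,0,0],0.015]
  ]
}}

```text
time: 15.35
eef_pos: [0.63, -0.2552, 0.0214]
tcp_rot: [0.989, 0.149, -0.001, 0.0]
contact_force: [0.1, -0.5, -0.6]
opening: 0.252
finger_force: 48.4
```

>>> {"fn": "drive_tool", "kwargs": {
  "moves": [
    [[0,0,0],[0,0,0.001],0.015],
    [[0,0,0],[0,0,0.001],0.015],
    [[0,0,0],[0,0,0],0.015],
    [[0,0,0],[0,0,0],0.015]
  ]
}}

```text
time: 15.85
eef_pos: [0.6301, -0.2553, 0.0213]
tcp_rot: [0.989, 0.149, -0.001, 0.0]
contact_force: [-4.4, 1.7, 8.5]
opening: 0.254
finger_force: 53.1
```

>>> {"fn": "drive_tool", "kwargs": {
  "moves": [
    [[0,0,0],[0,0,-0.002],0.015],
    [[0,0,0],[0,0,0],0.026],
    [[0,0,0],[0,0,0],0.034],
    [[0,0,0],[0,0,0],0.034],
    [[0,0,0],[0,0,-0.02],0.034]
  ],
  "grip_force": 100
}}

```text
time: 16.48
eef_pos: [0.6284, -0.2543, 0.0394]
tcp_rot: [0.989, 0.149, -0.003, -0.001]
contact_force: [0.5, 0.3, 0.3]
opening: 0.399
finger_force: 0.0
```

>>> {"fn": "drive_tool", "kwargs": {
  "moves": [
    [[0,0,0],[0,0,-0.08],0.034],
    [[0,0,0],[-0.0326,-0.0388,-0.02],0.034],
    [[0,0,0],[-0.0326,-0.0388,0],0.034],
    [[0,0,0],[-0.0326,-0.0388,0],0.034],
    [[0,0,0],[-0.0326,-0.0388,0],0.034]
  ]
}}

```text
time: 17.1
eef_pos: [0.4589, -0.1448, 0.1256]
tcp_rot: [0.989, 0.149, -0.0, 0.001]
contact_force: [0.3, 0.1, 1.0]
opening: 0.399
finger_force: 0.0
```

>>> {"fn": "drive_tool", "kwargs": {
  "moves": [
    [[0,0,0],[0,0,0],0.034],
    [[0,0,0],[0,0,0],0.034]
  ]
}}

```text
time: 17.35
eef_pos: [0.4609, -0.146, 0.1257]
tcp_rot: [0.989, 0.149, 0.0, 0.001]
contact_force: [0.1, 0.1, -0.5]
opening: 0.404
finger_force: 0.0
```

```bash
python3 - <<'E'
from h import *
np.set_printoptions(precision=4,suppress=True)
w=cam("wrist","w10");si=cam("side","s10");t=cam("top","t10");s,p,R=tool();print(p,R.as_matrix()[:,1],s["contact_force"],s["opening"])
K=np.array([.46,-.1457,.044])
for c,nm in((w,"w"),(si,"s")):
  u,v=map(int,proj(c,K));g=c["image"].max(2);r=60 if nm=="w" else 14
  m=(g<45).astype(np.uint8);m2=np.zeros_like(m);m2[v-r:v+r,u-r:u+r]=m[v-r:v+r,u-r:u+r]
  n,l,st,ct=cv2.connectedComponentsWithStats(m2);print(nm,(u,v),[(st[i].tolist(),ct[i].round(1)) for i in range(1,n) if st[i][4]>20])
# ring in tray (expect C .617,-.208, underside .004 -> top .008)
C=np.array([.6175,-.2085,.008])
for c,nm in((w,"w"),(si,"s")):
  o=[]
  for a in range(0,360,20):
    u,v=map(int,proj(c,C+39.25e-3*np.array([np.cos(np.radians(a)),np.sin(np.radians(a)),0]))); o.append((a,int(c["image"][v,u].max())) if 0<=u<640 and 0<=v<480 else a)
  print(nm,proj(c,C),o)
E
```

```text
[ 0.4613 -0.1464  0.1252] [ 0.2949 -0.9555  0.0018] [-0.3668  0.875  -0.3581] 0.39986196599325513
w (313, 254) [([298, 233, 29, 35, 701], array([312.3, 250.1])), ([258, 281, 16, 33, 344], array([267. , 299.9])), ([353, 281, 17, 33, 341], array([359.5, 299.8]))]
s (327, 237) [([323, 235, 11, 14, 139], array([328. , 241.6]))]
w (np.float64(489.9821976401794), np.float64(28.094059027020705)) [0, 20, 40, 60, 80, (100, 65), (120, 64), (140, 64), (160, 66), (180, 64), (200, 67), (220, 63), (240, 66), (260, 61), (280, 59), (300, 64), 320, 340]
s (np.float64(248.99609376707417), np.float64(219.45892244609846)) [(0, 54), (20, 54), (40, 53), (60, 53), (80, 62), (100, 51), (120, 56), (140, 52), (160, 53), (180, 54), (200, 54), (220, 56), (240, 57), (260, 61), (280, 51), (300, 56), (320, 52), (340, 60)]
```

>>> {"fn": "drive_tool", "kwargs": {
  "moves": [
    [[0,0,0],[-0.0005,-0.0015,0.02],0.032],
    [[0,0,0],[0,0,0.03],0.032],
    [[0,0,0],[0,0,0.02],0.032],
    [[0,0,0],[0,0,0.0095],0.032],
    [[0,0,0],[0,0,0],0.032]
  ]
}}

```text
time: 18.12
eef_pos: [0.459, -0.1444, 0.0443]
tcp_rot: [0.989, 0.149, -0.001, -0.0]
contact_force: [-0.3, 0.2, 0.1]
opening: 0.376
finger_force: 0.0
```

>>> {"fn": "drive_tool", "kwargs": {
  "moves": [
    [[0,0,0],[0,0,0],0.02],
    [[0,0,0],[0,0,0],0.01],
    [[0,0,0],[0,0,0],0.01],
    [[0,0,0],[0,0,0],0.01],
    [[0,0,0],[0,0,0],0.01]
  ]
}}

```text
time: 18.75
eef_pos: [0.4595, -0.1447, 0.0457]
tcp_rot: [0.989, 0.149, -0.0, 0.001]
contact_force: [-1.2, -0.8, 6.1]
opening: 0.161
finger_force: 98.1
```

>>> {"fn": "drive_tool", "kwargs": {
  "moves": [
    [[0,0,0],[0,0,-0.005],0.01],
    [[0,0,0],[0,0,-0.005],0.01],
    [[0,0,0],[0,0,-0.005],0.01],
    [[0,0,0],[0,0,-0.005],0.01],
    [[0,0,0],[0,0,-0.005],0.01]
  ]
}}

```text
time: 19.38
eef_pos: [0.4581, -0.1435, 0.0696]
tcp_rot: [0.989, 0.149, -0.002, -0.001]
contact_force: [0.3, 1.7, -2.3]
opening: 0.158
finger_force: 98.9
```

>>> {"fn": "drive_tool", "kwargs": {
  "moves": [
    [[0,0,0],[0,0,-0.005],0.01],
    [[0,0,0],[0,0,-0.01],0.01],
    [[0,0,0],[0,0,-0.04],0.01],
    [[0,0,0],[0,0,0],0.01],
    [[0,0,0],[0,0,0],0.01]
  ]
}}

```text
time: 20.0
eef_pos: [0.4584, -0.1438, 0.1242]
tcp_rot: [0.989, 0.149, -0.001, -0.0]
contact_force: [-0.2, -0.5, -2.9]
opening: 0.159
finger_force: 98.9
```

```bash
python3 - <<'E'
from h import *
np.set_printoptions(precision=4,suppress=True)
w=cam("wrist","w11");si=cam("side","s11");s,p,R=tool();print(p,R.as_matrix(),s["contact_force"],s["wrist_torque"],s["opening"])
# cover rim top expected: rim 18mm above underside; underside = p-.0237 ; check side silhouette ellipse
C=p+R.apply([0,0,.0237]);print(C)
for c,nm in((si,"s"),(w,"w")):
  for z in(0,.018):
    o=[]
    for a in range(0,360,30):
      cc=[];
      for r in(.0395,.0435):
        u,v=map(int,proj(c,C+[0,0,z]+r*np.array([np.cos(np.radians(a)),np.sin(np.radians(a)),0]))); cc.append(int(c["image"][v,u].max()) if 0<=u<640 and 0<=v<480 else -1)
      o.append((a,*cc))
    print(nm,z,o)
print(proj(si,C))
E
```

```text
[ 0.4578 -0.1435  0.1231] [[ 0.9554  0.2952 -0.0046]
 [ 0.2952 -0.9554  0.0008]
 [-0.0041 -0.0022 -1.    ]] [ 0.2171 -0.2396 -1.8528] [ 0.0152  0.0257 -0.0034] 0.15910320147539656
[ 0.4577 -0.1435  0.0994]
s 0 [(0, 49, 135), (30, 53, 137), (60, 51, 80), (90, 68, 78), (120, 66, 72), (150, 80, 136), (180, 61, 137), (210, 103, 110), (240, 102, 64), (270, 22, 20), (300, 88, 67), (330, 75, 60)]
s 0.018 [(0, 123, 137), (30, 68, 135), (60, 111, 57), (90, 105, 65), (120, 101, 80), (150, 112, 76), (180, 111, 75), (210, 112, 137), (240, 105, 135), (270, 53, 42), (300, 87, 137), (330, 131, 138)]
w 0 [(0, 62, 180), (30, 65, 181), (60, 119, 179), (90, 154, 186), (120, 62, 155), (150, 14, 14), (180, 49, 88), (210, 136, 56), (240, 14, 18), (270, 72, 131), (300, 153, 164), (330, 130, 138)]
w 0.018 [(0, 150, 83), (30, 150, 97), (60, 150, 177), (90, 152, 191), (120, 139, 20), (150, 23, 19), (180, 115, 31), (210, 152, 52), (240, 43, 18), (270, 133, 18), (300, 151, 190), (330, 150, 182)]
(np.float64(329.0703204005996), np.float64(210.886416986667))
```

>>> {"fn": "drive_tool", "kwargs": {
  "moves": [
    [[0,0,0],[0.0445,0.0365,0],0.01],
    [[0,0,0],[0.0445,0.0365,0],0.01],
    [[0,0,0],[0.0445,0.0365,0],0.01],
    [[0,0,0],[0,0,0],0.01],
    [[0,0,0],[0,0,0],0.01]
  ]
}}

```text
time: 20.72
eef_pos: [0.6173, -0.2085, 0.1219]
tcp_rot: [0.989, 0.149, -0.003, -0.001]
contact_force: [-1.0, 0.2, -1.6]
opening: 0.162
finger_force: 98.9
```

```bash
cat >> h.py <<'E'
from scipy.optimize import least_squares
def edges(c,C,r0,r1,sign,angs,thr=12):
    """radial scan at plane z=C[2]: strongest brightness step of given sign -> world pts"""
    g=cv2.GaussianBlur(c["image"].max(2),(0,0),1).astype(np.float32);pts=[]
    rs=np.arange(r0,r1,.0003)
    for a in np.radians(angs):
        P=[proj(c,C+r*np.array([np.cos(a),np.sin(a),0])) for r in rs];m=np.array(P,np.float32)
        if m.min()<2 or m[:,0].max()>637 or m[:,1].max()>477: continue
        v=cv2.remap(g,m[None,:,0],m[None,:,1],1)[0];k=6 ;dv=(v[k:]-v[:-k])*sign
        i=dv.argmax()
        if dv[i]>thr: pts.append((np.degrees(a),rs[i+k//2]))
    return np.array(pts)
def fit(p,R):
    a=np.radians(p[:,0]);f=lambda q:p[:,1]-R-q[0]*np.cos(a)-q[1]*np.sin(a)
    s=least_squares(f,[0,0],loss="soft_l1",f_scale=.0008);return s.x*1e3,len(p),np.abs(f(s.x)).mean()*1e3
E
python3 - <<'E'
from h import *
np.set_printoptions(precision=2,suppress=True)
w=cam("wrist");si=cam("side");s,p,R=tool();print(p.round(4),s["contact_force"])
A=np.arange(0,360,6)
C=np.array([.6178,-.2088,.008])
for nm,c in(("s",si),("w",w)):
  for nme,r,sg in(("out",.042,1),("in",.0365,-1)):
    e=edges(c,C,r-.004,r+.004,sg,A)
    if len(e)>4: print(nm,nme,fit(e,r),e.T.tolist() if 0 else e[:,0].astype(int).tolist())
T=p+R.apply([0,0,.0057])
for sg in(1,-1):
  for nm,c in(("s",si),("w",w)):
    e=edges(c,T,.037,.046,sg,A); 
    if len(e)>4: print("rim",nm,sg,fit(e,.0415));print((e*[1,1e3]).round(1).tolist())
E
```

```text
[ 0.62 -0.21  0.12] [-0.15 -0.27 -0.99]
w out (array([0.59, 1.07]), 31, np.float64(0.6451944447646505)) [0, 6, 12, 18, 24, 29, 36, 42, 48, 54, 59, 66, 72, 78, 84, 90, 96, 162, 192, 198, 228, 300, 306, 312, 318, 324, 330, 336, 342, 348, 354]
w in (array([0.8 , 1.21]), 39, np.float64(0.7381596249105429)) [0, 6, 12, 18, 24, 29, 36, 42, 48, 54, 59, 66, 72, 78, 84, 90, 96, 162, 168, 174, 180, 186, 192, 198, 210, 216, 222, 228, 294, 300, 306, 312, 318, 324, 330, 336, 342, 348, 354]
rim w 1 (array([2.46, 0.84]), 35, np.float64(1.0593553172863266))
[[0.0, 43.6], [6.0, 44.2], [12.0, 44.2], [18.0, 44.5], [24.0, 44.5], [30.0, 44.2], [36.0, 43.9], [48.0, 43.6], [54.0, 43.3], [60.0, 43.0], [66.0, 45.1], [72.0, 45.1], [78.0, 44.8], [84.0, 44.5], [90.0, 44.5], [96.0, 45.1], [102.0, 41.2], [108.0, 41.2], [114.0, 41.2], [138.0, 42.4], [156.0, 37.9], [186.0, 39.7], [192.0, 39.7], [198.0, 39.7], [204.0, 39.4], [210.0, 39.1], [252.0, 44.5], [282.0, 40.9], [288.0, 42.4], [294.0, 44.2], [300.0, 45.1], [330.0, 44.2], [342.0, 43.6], [348.0, 44.2], [354.0, 43.0]]
rim s -1 (array([ 0.06, -0.06]), 16, np.float
[... 255 characters left out ...]
.2]]
rim w -1 (array([-0.43,  0.75]), 43, np.float64(0.7788966094887031))
[[0.0, 41.2], [6.0, 41.2], [12.0, 41.2], [18.0, 41.2], [24.0, 41.5], [30.0, 41.5], [36.0, 41.5], [42.0, 41.5], [48.0, 41.5], [54.0, 41.2], [60.0, 40.9], [66.0, 43.9], [72.0, 42.4], [78.0, 41.5], [84.0, 41.2], [90.0, 41.5], [96.0, 41.5], [114.0, 43.6], [120.0, 39.7], [156.0, 40.9], [180.0, 41.8], [186.0, 41.8], [192.0, 42.1], [198.0, 42.4], [204.0, 41.8], [210.0, 41.5], [216.0, 37.9], [240.0, 40.6], [270.0, 38.2], [276.0, 38.5], [282.0, 39.1], [288.0, 39.7], [294.0, 40.0], [300.0, 41.5], [306.0, 45.1], [312.0, 40.3], [318.0, 40.3], [324.0, 40.6], [330.0, 41.2], [336.0, 40.9], [342.0, 40.9], [348.0, 40.9], [354.0, 40.9]]
```

>>> {"fn": "drive_tool", "kwargs": {
  "moves": [
    [[0,0,0],[0.001,0,0.04],0.01],
    [[0,0,0],[0,0,0.03],0.01],
    [[0,0,0],[0,0,0.014],0.01],
    [[0,0,0],[0,0,0],0.01],
    [[0,0,0],[0,0,0],0.01]
  ]
}}

```text
time: 21.45
eef_pos: [0.6204, -0.2095, 0.0421]
tcp_rot: [0.989, 0.149, 0.0, 0.001]
contact_force: [0.0, 0.5, -1.0]
opening: 0.158
finger_force: 98.9
```

>>> {"fn": "drive_tool", "kwargs": {
  "moves": [
    [[0,0,0],[0,0,0.002],0.01],
    [[0,0,0],[0,0,0.001],0.01],
    [[0,0,0],[0,0,0],0.01]
  ]
}}

```text
time: 21.82
eef_pos: [0.6195, -0.209, 0.0374]
tcp_rot: [0.989, 0.149, -0.001, 0.0]
contact_force: [-0.4, -0.2, -2.3]
opening: 0.158
finger_force: 98.9
```

>>> {"fn": "drive_tool", "kwargs": {
  "moves": [
    [[0,0,0],[-0.0005,-0.001,0.002],0.01],
    [[0,0,0],[0,0,0.002],0.01],
    [[0,0,0],[0,0,0],0.01],
    [[0,0,0],[0,0,0],0.01]
  ]
}}

```text
time: 22.32
eef_pos: [0.6186, -0.2082, 0.0331]
tcp_rot: [0.989, 0.149, -0.001, 0.0]
contact_force: [-0.0, -0.4, -1.9]
opening: 0.163
finger_force: 98.9
```

```bash
python3 - <<'E'
from h import *
np.set_printoptions(precision=4,suppress=True)
ps=[];fs=[]
for i in range(4):
  w=cam("wrist");s,p,R=tool();ps.append(p);fs.append(s["contact_force"])
print(np.mean(ps,0),np.mean(fs,0))
A=np.arange(0,360,6)
T=p+R.apply([0,0,.0057]);e=edges(w,T,.0385,.045,-1,A);print("rim",fit(e,.0415))
C=np.array([.6185,-.2077,.008]);e=edges(w,C,.0385,.046,1,A);print("ring out",fit(e,.042));print((e*[1,1e3]).round(1).tolist())
E
```

```text
[ 0.6187 -0.2082  0.0333] [ 0.3956  0.0907 -1.8154]
rim (array([-0.9952,  0.5277]), 44, np.float64(0.3498288238907312))
ring out (array([ 0.4093, -0.0284]), 35, np.float64(0.8408395278896673))
[[0.0, 42.7], [6.0, 42.7], [12.0, 42.7], [18.0, 42.7], [24.0, 42.7], [30.0, 42.7], [36.0, 42.4], [42.0, 42.4], [48.0, 42.4], [54.0, 42.1], [60.0, 42.1], [66.0, 42.1], [72.0, 42.1], [96.0, 39.4], [102.0, 39.4], [108.0, 40.3], [114.0, 41.5], [120.0, 42.4], [126.0, 43.6], [132.0, 44.8], [180.0, 42.1], [258.0, 44.8], [264.0, 44.2], [270.0, 43.0], [276.0, 41.8], [282.0, 40.9], [288.0, 39.7], [294.0, 39.4], [318.0, 42.4], [324.0, 42.1], [330.0, 42.1], [336.0, 42.4], [342.0, 42.4], [348.0, 42.7], [354.0, 42.7]]
```

>>> {"fn": "drive_tool", "kwargs": {
  "moves": [
    [[0,0,0],[0.001,0.0003,0],0.01],
    [[0,0,0],[0,0,0.001],0.01],
    [[0,0,0],[0,0,0.0008],0.01],
    [[0,0,0],[0,0,0],0.01],
    [[0,0,0],[0,0,0],0.01]
  ]
}}

```text
time: 23.15
eef_pos: [0.62, -0.2082, 0.0321]
tcp_rot: [0.989, 0.149, -0.001, 0.0]
contact_force: [-0.9, 1.5, 4.5]
opening: 0.161
finger_force: 99.5
```

>>> {"fn": "drive_tool", "kwargs": {
  "moves": [
    [[0,0,0],[0,0,0],0.02],
    [[0,0,0],[0,0,0],0.03],
    [[0,0,0],[0,0,0],0.032],
    [[0,0,0],[0,0,-0.02],0.032],
    [[0,0,0],[0,0,-0.05],0.032]
  ]
}}

```text
time: 23.78
eef_pos: [0.618, -0.2073, 0.1]
tcp_rot: [0.989, 0.149, -0.004, -0.002]
contact_force: [0.3, -0.3, -0.3]
opening: 0.374
finger_force: 0.0
```

>>> {"fn": "drive_tool", "kwargs": {
  "moves": [
    [[0,0,0],[0,0,-0.05],0.032],
    [[0,0,0],[-0.05,0,0],0.032],
    [[0,0,0],[0,0,0],0.032],
    [[0,0,0],[0,0,0],0.032]
  ]
}}

```text
time: 24.28
eef_pos: [0.5726, -0.2231, 0.1525]
tcp_rot: [0.989, 0.149, -0.0, 0.001]
contact_force: [-0.2, -0.2, 0.2]
opening: 0.376
finger_force: 0.0
```

```bash
python3 - <<'E'
from h import *
np.set_printoptions(precision=2,suppress=True)
w=cam("wrist","wf");si=cam("side","sf");s,p,R=tool();print(p.round(4),s["opening"],s["time"],s["contact_force"])
A=np.arange(0,360,6)
for nm,c in(("w",w),("s",si)):
  for n2,C,r,sg in(("rim",[.6187,-.2078,.026],.0415,-1),("ring",[.6187,-.2078,.008],.042,1)):
    e=edges(c,np.array(C),r-.003,r+.003,sg,A)
    if len(e)>4: print(nm,n2,fit(e,r))
X=np.array([.6187,-.2078,.030]);u,v=proj(si,X);g=si["image"].max(2)
print("knob side",[int(x) for x in g[int(v)-8:int(v)+9,int(u)]]);print(pickmask(si)[0],pickmask(w)[0])
E
```

```text
[ 0.57 -0.22  0.15] 0.37776457627982085 24.375 [-0.29  0.44  0.2 ]
w rim (array([0.65, 0.99]), 27, np.float64(0.190314019632431))
w ring (array([ 1.67, -0.43]), 53, np.float64(1.8795339865952212))
s rim (array([ 1.  , -1.49]), 12, np.float64(0.5200086008497351))
knob side [67, 66, 67, 66, 77, 78, 50, 24, 25, 25, 21, 26, 21, 12, 18, 13, 17]
[([360, 196, 39, 10, 264], [380.4, 200.8])] []
```

```bash
python3 -c "
from plant import ctrl
print(ctrl.sign_off())"
```

```text
the job is handed in; nothing more can be done
None
```

The job is handed in at 24.4 s: the ring was pried up onto its catches and laid flat in the tray, the cover set knob up on it (measured level and within about 1–2 mm of centre), the pick laid back clear of the cell, and the mounts and marker not touched.

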